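Run down the loose wing nut of a filter holder with fingertip strokes

TASK

One of the three wing nuts on the steel filter holder's lid is loose and stands higher on its stud than the other two. Tighten it clockwise until it stops firmly, by pushing its wings round with a fingertip or the outside of closed fingers in several separate strokes, coming right off the nut between strokes and never gripping it. Leave the two tight nuts and everything else on the bench as they are.

Things in the scene. Friction and masses are not known exactly. Their poses are not given: they have to be found in the camera images.
- holder: Stainless disc filter holder fixed to the bench: two stacked round plates, 184 mm in diameter, lid top 70 mm up; origin on the bench under its centre. In mid-lid a dome 60 mm wide, 92 mm high, bears a tube 28 mm wide, 114 mm high. Three 8 mm studs, 66 mm from the centre, 120 degrees apart, end 98 mm above the bench; the loose nut's is on the holder's own +x side.
- nut_axis (a point): Point on the vertical turning axis of the loose wing nut, level with its wing tops. Brass like the other two: hub 18 mm wide, top 14 mm below this point; two opposite upright wings, 52 mm from tip to tip, 5 mm thick, reaching from the hub to 26 mm from the axis and 20 mm down from this point. It starts 6 to 9 mm higher than the tight nuts and sinks 8 mm per turn to their height.
- nut_wing (a point): Point on the top edge of one wing of the loose nut, 20 mm out from the axis, level with point nut_axis; the other wing is diametrically opposite.
- nut (a joint): Turning angle of the loose nut, rad, growing as it is turned clockwise seen from above (tightening). It starts between 0 and 2 and meets a hard stop, tight, at 7.0. It turns freely against slight friction (under 3 N at the wings) and stays where it is left.
- tight_a (a joint): Turning angle of a tight wing nut, 120 degrees anticlockwise (from above) of the loose one round the holder; rad, growing clockwise, 0 at the start. Same shape, wing tops 100 mm above the bench; very stiff. To be left alone.
- tight_b (a joint): Turning angle of the other tight wing nut, 120 degrees clockwise of the loose one round the holder; rad, growing clockwise, 0 at the start. Same shape; very stiff. To be left alone.
- sample_jar: Small capped jar, 38 mm in diameter, 55 mm high, standing near the holder; origin at the centre of its underside. To be left alone.
- petri_dish: Flat closed dish, 64 mm in diameter, 15 mm high, near the holder; origin at the centre of its underside. To be left alone.
- stopper: Orange-brown rubber stopper, 36 mm wide, 30 mm high, near the holder; origin at the centre of its underside. To be left alone.
- beaker: Glass beaker, 80 mm in diameter, 95 mm high, on the left of the bench; origin at the centre of its underside. To be left alone.
- reagent: Glass bottle with a screw cap, 70 mm in diameter, 150 mm high, on the left of the bench; origin at the centre of its underside. To be left alone.
- wrench: Steel wrench 160 mm long lying flat on the right of the bench; origin under it. To be left alone.
Things that resemble listed ones, but are neither listed nor needed, are in the scene too. Leave any red or turquoise look-alike of the holder alone.

How it is judged (in metres and radians):
On the way:
1. The nut is part of the way down (joint between 2.6 and 6.4 rad) and the fingers are off it, between strokes (value of joint nut between 2.6 and 6.4 rad and contact force between the fingers and nut below 0.05 N), for 0.1 s.
At the end, for the whole second after the job is handed in: The loose nut is turned clockwise to its stop (within 0.18 rad of 7.0) and stays there at rest (value of joint nut above 6.82 rad and velocity of joint nut between -0.1 and 0.1 rad/s); the robot touches nothing.
It fails at once if A wing is gripped (over 4 N on both of its faces at once) ((contact force between the fingers and nut_c1 above 4 N and contact force between the fingers and nut_c2 above 4 N) or (contact force between the fingers and nut_c3 above 4 N and contact force between the fingers and nut_c4 above 4 N)).
It fails at once if A tight nut is turned by more than 0.25 rad (value of joint any of tight_a, tight_b below -0.25 rad).
It fails at once if A thing on the bench is shifted, lifted or carried by more than 20 mm (distance of any of sample_jar, petri_dish, stopper, beaker, reagent, wrench from where it was at the start of the episode above 0.02 m).
It fails at once if A thing on the bench is tipped over (angle between any of sample_jar, petri_dish, stopper, beaker, reagent, wrench's own z axis and vertical above 0.5 rad).
It also fails if it takes over 61 s, if anything falls off the work surface, if the arm or the gripper's body presses on something with over 40 N, if the wrist force passes 120 N, or if a joint passes its speed limit or range.

ROBOT

A 7-joint arm with a two-finger parallel gripper is mounted at the origin on the work surface. World frame = base frame: x ahead of the robot, y to its left, z up, the work surface at z = 0. Lengths are in mm, angles in rad, forces in N, time in s.
With the tool pointing down it reaches from about 400 to 900 mm from the base axis. Payload 5.5 kg.
Tool frame: the origin (TCP) lies between the finger pads; the fingertips stand tip_extent ahead of it and the grasp point (between the pads) is the TCP (tip_extent is the distance from the TCP to the fingertips, in mm); z points along the fingers, y is the line along which they close (so a half turn about z gives the same grasp; the last joint's range is limited). The gripper opens to 85 mm and grips with 20 to 120 N. Pads are 22 mm wide; open, the fingers measure 114 mm over their backs; the gripper's body (76 mm by 85 mm) begins 54 mm behind the grasp point. The pads swing forward as they close: fully open they stand 13 mm farther back than shut.
Start: joints at [1.395, 0.501, -0.427, 1.55, 0.221, 1.138, -0.21], TCP at [276.186, -588.405, 250.31] pointing down, gripper open.
Joint ranges: [-2.88, 2.88], [-0.31, 2.03], [-1.54, 1.56], [0.2, 2.42], [-1.41, 4.55], [0.19, 2.02], [-2.57, 2.57]. Speed limits (rad/s): [2.57, 2.57, 3.14, 3.14, 3.14, 3.14, 3.14].

INTERFACE

Orientations are given as a rotation vector (axis times angle).
In Python, from rig import * gives the robot as it stands.
- The arm moves only by the tool play_rows, never from a script. Its argument "series" is a list of rows, each a list of 7 numbers: the opening, from 0 (shut) to 1 (fully open), then the shift along the tool's x, y, z in mm, then the turn, a rotation vector about the tool's x, y, z in rad. A call has exactly 5 rows; each row is the pose to reach, as a shift and turn from the pose commanded when the call began, along the tool's axes at that moment; what a row does not reach only later rows make up. A row lasts 1/12 s, in which the tool goes at most 41.7 mm and 7.16 degrees, less where a joint would pass 70% of its speed; a pose out of reach is approached as far as the arm can. A call with a gripper value outside its range is refused whole. The fingers move at their own pace and stop on an object; "grip_force" is the grip in N (left out, the last holds). Time passes only in rows, so rows that repeat a pose let the fingers close, or fill a call up. It gives the time, the measured TCP pose, the force, the opening and the grip force at its end, in the units of the state.
- observe(): the state, without advancing time (a new reading comes with each control period).
- capture(name): name is "scene" or "top"; returns a dict with "frame" (420x560x3 uint8, blue, green, red), "fx", "fy", "cx", "cy" (pixels), "R" (3x3) and "t" (3): a world point X has camera coordinates R X + t. Camera axes: x right, y down, z forward; pixel columns grow to the right and rows downward; lengths in mm; the calibration is good to about 2 mm. A picture is of the moment at which its call begins. There is no depth.
- job_done(): hands the job in; it is judged then, once.
The state is a dict: "time_s": time; "joints": joint angles; "qd": joint speeds; "joint_torque": joint torques, N m; "eef_pos": TCP position; "tcp_rot": TCP orientation; "force": force on the tool from outside, world axes, zero at the start; "ft_torque": the same for the moment, N m; "grip_width": opening from 0.0 (shut) to 1.0 (fully open); "gripper_force": force on a finger pad.
Only numpy, scipy, OpenCV 4.12 (cv2) and the standard library are available. Lean on these libraries where they do the work, as an engineer would, in place of code of your own. Each camera call takes 0.05 s, during which the arm holds its last target. There are 200 camera calls.

## Working session

There is one attempt and no reset: what is moved stays moved. The work goes in short steps, Python scripts to look and compute and a tool call to move; the robot and the scene stay as the last step left them, time stands still between calls to the robot, and variables do not carry over. Pictures are saved under pics/ and viewed, at most 13 in all, crops included, and the job is handed in when it is done.

Besides the shell and the picture viewer there is one more tool, called by a JSON object that holds its "api" and its "payload". play_rows: Moves the arm, as the interface text tells. Its arguments: {"type":"object","properties":{"series":{"type":"array","items":{"type":"array","items":{"type":"number"}}},"grip_force":{"type":"number"}},"required":["series"]}

```bash
mkdir -p pics; ls; python3 - <<'E'
from rig import *
import cv2,numpy as np
for n in("top","scene"):
    c=capture(n);cv2.imwrite(f"pics/{n}0.png",c["frame"]);print(n,c["fx"],c["cx"],c["cy"],np.round(c["R"],3).tolist(),np.round(c["t"],1))
    np.savez(f"{n}0.npz",**c)
print(observe())
E
```

```text
pics
top 461.67719218487014 283.7056642135941 202.30580904906108 [[0.025, -0.999, 0.02], [-0.995, -0.027, -0.101], [0.101, -0.018, -0.995]] [  -2.5  570.9 1177.9]
scene 441.57845770747724 283.7371818474188 203.3088852182049 [[-0.615, 0.788, -0.016], [0.651, 0.496, -0.575], [-0.445, -0.364, -0.818]] [ 322.3 -301.6 1329.9]
{'time_s': 0.1, 'joints': array([ 1.39518068,  0.50174449, -0.42682876,  1.55133375,  0.2208251 ,
        1.13829494, -0.21033039]), 'qd': array([-0.00038373, -0.00102605,  0.00129326, -0.00311235, -0.00071731,
        0.00020071, -0.00050364]), 'joint_torque': array([-1.06126114e-02, -5.70816815e+01, -5.83848640e+00, -2.81747264e+01,
        1.04731409e-02,  5.71227050e-03,  4.89518663e-05]), 'eef_pos': array([ 275.88560549, -587.90475396,  249.37580408]), 'tcp_rot': array([-3.06461371e+00, -6.83473922e-01,  5.13243324e-04]), 'force': array([-0.98035909, -0.18771088,  0.27749734]), 'ft_torque': array([-0.02727262, -0.00918469, -0.01838897]), 'gripper_force': 0.0, 'grip_width': 0.9982261139502644}
```

View pics/top0.png

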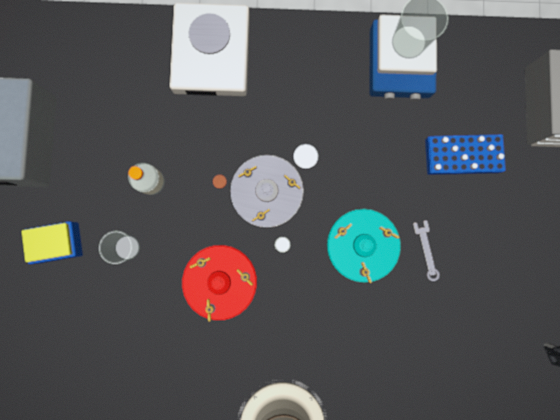

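View pics/scene0.png

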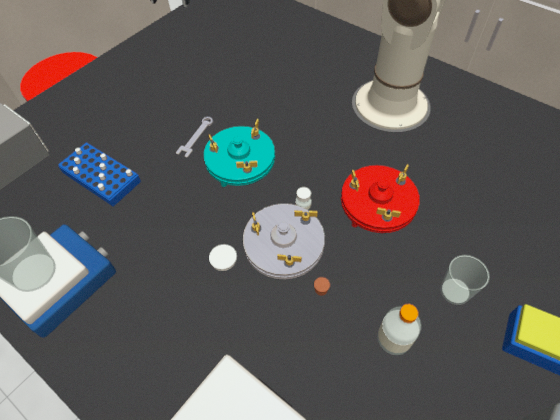

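The steel holder is at about (267,190) in the top view and (284,240) in the scene view. Its nuts in the top view are at (248,172), (291,182) and (261,215). I'll enlarge both.

```bash
python3 - <<'E'
import cv2,numpy as np
a=np.load("top0.npz")["frame"][142:242,220:320];b=np.load("scene0.npz")["frame"][190:290,234:334]
f=lambda i:cv2.resize(i,(400,400),interpolation=cv2.INTER_CUBIC)
cv2.imwrite("pics/crop0.png",np.hstack([f(a),f(b)]))
E
```

```text
(no output)
```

View pics/crop0.png

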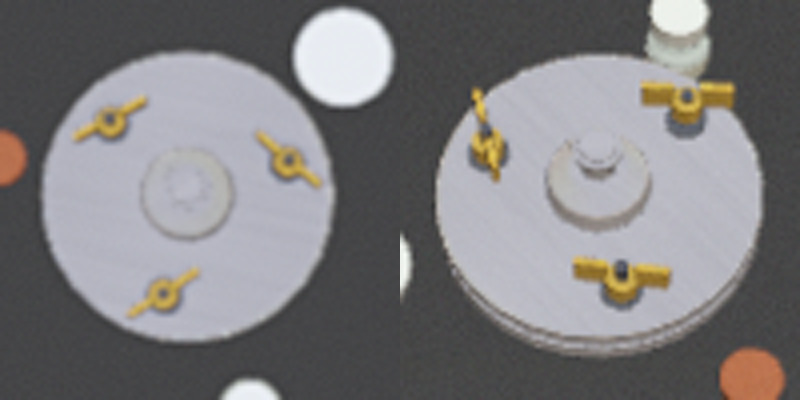

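```bash
cat > h.py <<'E'
import numpy as np
def load(n):
    return dict(np.load(n+"0.npz"))
def ray(c,u,v):
    d=c["R"].T@np.array([(u-c["cx"])/c["fx"],(v-c["cy"])/c["fy"],1]);return -c["R"].T@c["t"],d
def atz(c,u,v,z):
    o,d=ray(c,u,v);return o+d*(z-o[2])/d[2]
def tri(a,b):
    (o,d),(p,e)=a,b
    s=np.linalg.lstsq(np.c_[d,-e],p-o,rcond=None)[0]
    x,y=o+s[0]*d,p+s[1]*e;return (x+y)/2,np.linalg.norm(x-y)
E
python3 - <<'E'
from h import *
import cv2
T,S=load("top"),load("scene")
t=lambda x,y:ray(T,(x+.5)/4-.5+220,(y+.5)/4-.5+142)
s=lambda x,y:ray(S,(x-399.5)/4-.5+234,(y+.5)/4-.5+190)
for n,p in dict(A=((75,139,669,264),(146,100,575,260)),B=((259,136,496,175),(320,186,477,90)),C=((130,314,733,85),(199,271,643,85))).items():
    q=[tri(t(*w[:2]),s(*w[2:])) for w in p]
    print(n,[(np.round(a,1),round(b,1)) for a,b in q],np.round((q[0][0]+q[1][0])/2,1))
# lid ellipse top view
f=T["frame"];m=((f.min(2)>110)*255).astype(np.uint8)
for k,v in cv2.__dict__.items(): pass
cs,_=cv2.findContours(m,cv2.RETR_EXTERNAL,cv2.CHAIN_APPROX_NONE)
for c in cs:
    (u,v),ax,an=cv2.fitEllipse(c) if len(c)>50 else ((0,0),0,0)
    if abs(u-267)<10 and abs(v-190)<10: print("lid",u,v,ax,atz(T,u,v,70))
# colour segmentation of gold
h=cv2.cvtColor(f,cv2.COLOR_BGR2HSV);g=((h[...,0]>14)&(h[...,0]<32)&(h[...,1]>110)).astype(np.uint8)
g[:142]=0;g[242:]=0;g[:,:220]=0;g[:,320:]=0
n,l,st,ce=cv2.connectedComponentsWithStats(g)
for i in range(1,n):
    if st[i,4]<10: continue
    P=np.argwhere(l==i)[:,::-1].astype(float);e=np.linalg.eigh(np.cov(P.T))[1][:,1]
    W=[atz(T,*(ce[i]+k*8*e),104) for k in(-1,1)];dd=W[1]-W[0]
    print(ce[i],st[i,4],[np.round(atz(T,*ce[i],z),1) for z in(95,103)],"ang",np.degrees(np.arctan2(dd[1],dd[0]))%180)
E
```

```text
A [(array([624.7, 126.5, 101.7]), np.float64(0.8)), (array([651. ,  84.1,  96.9]), np.float64(0.1))] [637.9 105.3  99.3]
B [(array([632. ,  13.2,  87. ]), np.float64(0.2)), (array([600.3, -25.5,  98.4]), np.float64(1.3))] [616.2  -6.2  92.7]
C [(array([517. ,  89.4, 108.7]), np.float64(0.5)), (array([544.7,  48.2, 104.3]), np.float64(0.1))] [530.8  68.8 106.5]
lid 266.5281066894531 190.6614227294922 (71.98619079589844, 72.32353973388672) [594.97800832  57.12750876  70.        ]
[247.08888889 172.37777778] 45 [array([636.2, 106.1,  95. ]), array([634.9, 105.6, 103. ])] ang 119.8745555486215
[291.52173913 182.15217391] 46 [array([614.8,  -4.7,  95. ]), array([613.6,  -4.5, 103. ])] ang 50.565546249543104
[260.39130435 215.08695652] 46 [array([530.9,  70. ,  95. ]), array([530.3,  69.7, 103. ])] ang 125.38103284564183
```

The loose nut is C, near the jar: its wing tops measure 106.5 mm against about 99 for A. Its axis is at about (530.3, 69.8), 65.5 mm from the holder centre, and its wing line is at 125.4°. I'll close the fingers and travel above it.

{"api": "play_rows", "payload": {"series": [[0,28,-29,0,0,0,-0.1],[0,56,-58,0,0,0,-0.2],[0,84,-87,0,0,0,-0.3],[0,112,-116,0,0,0,-0.4],[0,140,-145,0,0,0,-0.5]]}}

```text
time_s: 0.52
eef_pos: [341.3, -395.6, 249.9]
tcp_rot: [-2.798, -1.427, 0.0]
force: [0.6, -0.6, -0.7]
grip_width: 0.298
gripper_force: 0.0
```

```bash
python3 - <<'E'
import rig;from rig import *
print([k for k in dir(rig) if not k.startswith('_')], getattr(rig,'tip_extent',None))
E
```

```text
['MotionError', 'capture', 'job_done', 'observe', 'tip_extent'] 19.0
```

{"api": "play_rows", "payload": {"series": [[0,38,-12.2,0,0,0,0],[0,76,-24.4,0,0,0,0],[0,114,-36.6,0,0,0,0],[0,152,-48.8,0,0,0,0],[0,190,-61,0,0,0,0]]}}

```text
time_s: 0.93
eef_pos: [404.2, -206.4, 250.2]
tcp_rot: [2.802, 1.421, -0.001]
force: [0.7, 0.2, -0.2]
grip_width: -0.002
gripper_force: 0.0
```

{"api": "play_rows", "payload": {"series": [[0,38,-12.2,0,0,0,0],[0,76,-24.4,0,0,0,0],[0,114,-36.6,0,0,0,0],[0,152,-48.8,0,0,0,0],[0,190,-61,0,0,0,0]]}}

```text
time_s: 1.35
eef_pos: [467.3, -17.3, 250.3]
tcp_rot: [2.802, 1.42, -0.0]
force: [-0.2, -0.5, -0.2]
grip_width: -0.001
gripper_force: 0.0
```

{"api": "play_rows", "payload": {"series": [[0,20,-7,0,0,0,-0.12],[0,40,-14,0,0,0,-0.24],[0,60,-20,0,0,0,-0.36],[0,80,-26,0,0,0,-0.48],[0,89,-29.4,0,0,0,-0.6]]}}

```text
time_s: 1.77
eef_pos: [496.5, 73.1, 250.4]
tcp_rot: [-2.247, -2.195, -0.002]
force: [0.5, -1.1, -0.2]
grip_width: -0.0
gripper_force: 0.0
```

{"api": "play_rows", "payload": {"series": [[0,0,0,10,0,0,-0.12],[0,0,0,30,0,0,-0.24],[0,0,0,50,0,0,-0.36],[0,0,0,70,0,0,-0.5],[0,0,0,90,0,0,-0.65]]}}

```text
time_s: 2.18
eef_pos: [496.0, 70.1, 159.2]
tcp_rot: [-1.488, -2.767, 0.0]
force: [0.6, -0.3, -0.7]
grip_width: -0.001
gripper_force: 0.0
```

```bash
python3 - <<'E'
from rig import *
import cv2,numpy as np
f=lambda i:cv2.resize(i,(400,500),interpolation=cv2.INTER_CUBIC)
s=capture("scene")["frame"][150:275,244:344];t=capture("top")["frame"][132:257,210:310]
cv2.imwrite("pics/c1.png",np.hstack([f(t),f(s)]))
o=observe();print(o["time_s"],o["joints"],o["eef_pos"],o["tcp_rot"],o["force"])
E
```

```text
2.2833 [ 0.63102758  0.5407203  -1.03345393  1.98963715  0.57366486  0.94519846
 -0.11772088] [493.64160646  69.49902196 157.30398966] [-1.49149093 -2.7582327   0.00425166] [-1.04863271  0.03335722  0.01245409]
```

View pics/c1.png

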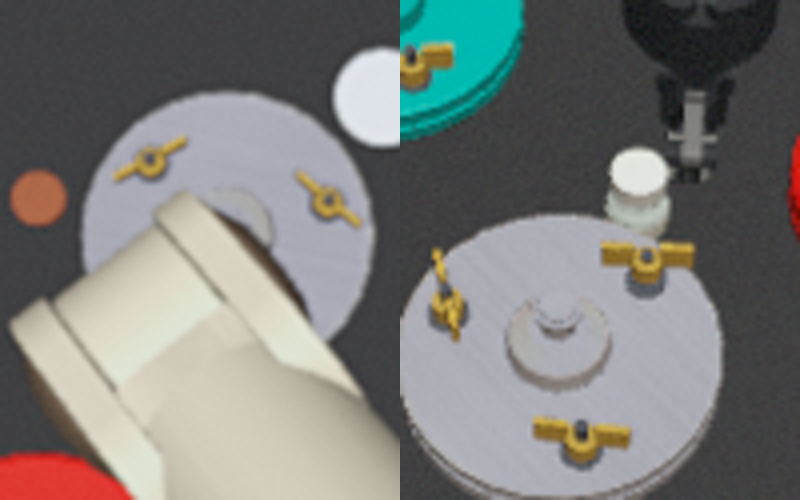

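The fingers are shut to the robot side of nut C, with the tip at about scene pixel (316,195). That agrees with tip z = TCP − 19. Next I'll lower behind the wing and touch it.

{"api": "play_rows", "payload": {"series": [[0,0,0,15,0,0,0],[0,0,0,30,0,0,0],[0,0,0,43,0,0,0],[0,0,0,43,0,0,0],[0,0,0,43,0,0,0]]}}

```text
time_s: 2.7
eef_pos: [496.0, 70.3, 117.5]
tcp_rot: [-1.498, -2.761, 0.001]
force: [-0.5, -0.3, 0.4]
grip_width: 0.001
gripper_force: 0.0
```

{"api": "play_rows", "payload": {"series": [[0,0,3,0,0,0,0],[0,0,6,0,0,0,0],[0,0,8,0,0,0,0],[0,0,10,0,0,0,0],[0,0,10,0,0,0,0]]}}

```text
time_s: 3.12
eef_pos: [505.3, 76.1, 117.8]
tcp_rot: [1.496, 2.762, 0.001]
force: [0.0, -0.6, -0.1]
grip_width: 0.003
gripper_force: 0.0
```

{"api": "play_rows", "payload": {"series": [[0,1.9,2.5,0,0,0,0.12],[0,3.5,5.2,0,0,0,0.24],[0,4.7,8.1,0,0,0,0.36],[0,5.6,11.2,0,0,0,0.48],[0,6.1,14.3,0,0,0,0.6]]}}

```text
time_s: 3.53
eef_pos: [512.6, 88.5, 117.2]
tcp_rot: [-2.252, -2.19, 0.002]
force: [-1.5, -0.7, 0.5]
grip_width: 0.0
gripper_force: 1.1
```

```bash
cat > look.py <<'E'
from rig import *
import cv2,numpy as np,sys
f=lambda i:cv2.resize(i,(400,400),interpolation=cv2.INTER_CUBIC)
s=capture("scene")["frame"][180:280,244:344];t=capture("top")["frame"][142:242,210:310]
cv2.imwrite(sys.argv[1],np.hstack([f(t),f(s)]))
o=observe();print(o["time_s"],o["joints"].round(2),o["eef_pos"].round(1),o["tcp_rot"].round(3),o["force"])
E
python3 look.py pics/c2.png
```

```text
3.6333 [ 0.43  0.56 -0.82  1.97  0.55  0.85 -0.72] [513.2  88.9 117.5] [ 2.246  2.196 -0.   ] [ 0.18687877 -0.24434615 -0.43917728]
```

View pics/c2.png

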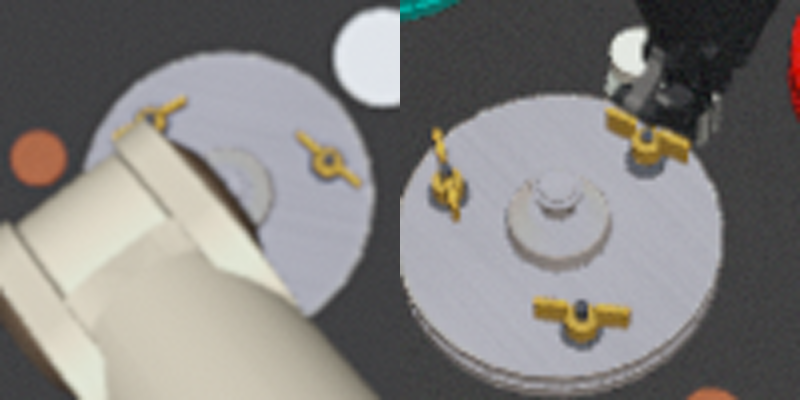

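The nut is turning: the scene crop shows its wing rotated at about (648,140), with the fingers behind it. I'll finish stroke 1 and back off.

{"api": "play_rows", "payload": {"series": [[0,1.9,2.5,0,0,0,0.12],[0,3.5,5.2,0,0,0,0.24],[0,4.7,8.1,0,0,0,0.36],[0,5.6,11.2,0,0,0,0.48],[0,6.1,14.3,0,0,0,0.6]]}}

```text
time_s: 4.05
eef_pos: [527.0, 94.8, 117.1]
tcp_rot: [-2.794, -1.433, 0.001]
force: [-1.0, 1.0, -1.4]
grip_width: -0.001
gripper_force: 0.7
```

{"api": "play_rows", "payload": {"series": [[0,1.9,2.5,0,0,0,0.12],[0,3.5,5.2,0,0,0,0.24],[0,4.7,8.1,0,0,0,0.36],[0,5.6,11.2,0,0,0,0.48],[0,6.1,14.3,0,0,0,0.6]]}}

```text
time_s: 4.47
eef_pos: [542.5, 91.7, 117.2]
tcp_rot: [-3.093, -0.544, 0.001]
force: [-1.0, 1.3, 0.3]
grip_width: 0.004
gripper_force: 0.6
```

{"api": "play_rows", "payload": {"series": [[0,1.9,2.5,0,0,0,0.12],[0,3.5,5.2,0,0,0,0.24],[0,3.5,0,0,0,0,0.24],[0,3.5,-8,0,0,0,0.24],[0,3.5,-12,0,0,0,0.24]]}}

```text
time_s: 4.88
eef_pos: [541.2, 105.1, 117.2]
tcp_rot: [-3.136, -0.181, 0.001]
force: [-0.8, 0.3, 1.1]
grip_width: -0.001
gripper_force: 0.0
```

{"api": "play_rows", "payload": {"series": [[0,0,0,-15,0,0,0],[0,0,0,-30,0,0,0],[0,0,0,-40,0,0,0],[0,0,0,-40,0,0,0],[0,0,0,-40,0,0,0]]}}

```text
time_s: 5.3
eef_pos: [542.3, 103.7, 157.7]
tcp_rot: [3.137, 0.173, 0.002]
force: [0.2, -0.3, -0.3]
grip_width: 0.002
gripper_force: 0.0
```

```bash
python3 look.py pics/c3.png
```

```text
5.4 [ 0.16  0.45 -0.5   1.88  0.28  0.88 -1.93] [541.5 103.3 156.7] [ 3.137e+00  1.720e-01 -1.000e-03] [ 0.13271394 -0.13035512 -0.29800591]
```

View pics/c3.png

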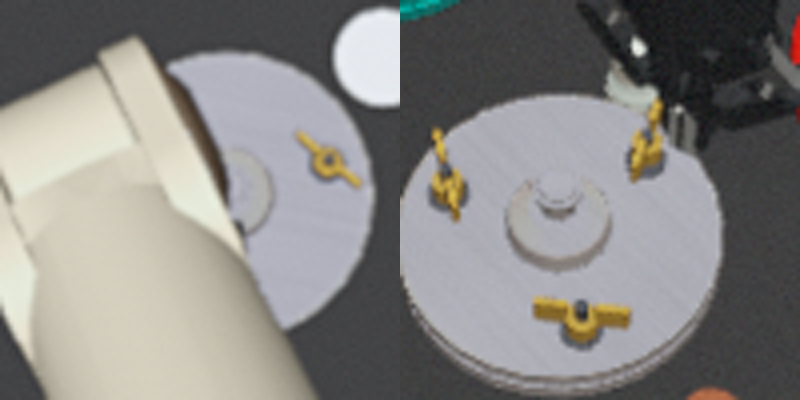

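Stroke 1 moved the nut about 115° and the fingers are clear. In the scene crop the wing now runs from (655,105) to (638,180). I'll turn the wrist back half a turn and take the other wing.

{"api": "play_rows", "payload": {"series": [[0,-9,15,0,0,0,-0.12],[0,-18,30,0,0,0,-0.24],[0,-27,46,0,0,0,-0.36],[0,-35.3,61.2,0,0,0,-0.48],[0,-35.3,61.2,0,0,0,-0.6]]}}

```text
time_s: 5.82
eef_pos: [511.4, 34.7, 155.8]
tcp_rot: [2.944, 1.094, -0.007]
force: [-0.4, -0.5, -0.7]
grip_width: 0.002
gripper_force: 0.0
```

{"api": "play_rows", "payload": {"series": [[0,0,0,0,0,0,-0.12],[0,0,0,0,0,0,-0.24],[0,0,0,0,0,0,-0.36],[0,0,0,0,0,0,-0.48],[0,0,0,0,0,0,-0.6]]}}

```text
time_s: 6.23
eef_pos: [513.0, 38.6, 156.5]
tcp_rot: [-2.486, -1.919, 0.002]
force: [0.4, -1.5, -0.3]
grip_width: -0.001
gripper_force: 0.0
```

{"api": "play_rows", "payload": {"series": [[0,0,0,0,0,0,-0.12],[0,0,0,0,0,0,-0.24],[0,0,0,0,0,0,-0.36],[0,0,0,0,0,0,-0.48],[0,0,0,0,0,0,-0.6]]}}

```text
time_s: 6.65
eef_pos: [513.0, 38.7, 156.5]
tcp_rot: [-1.807, -2.568, 0.001]
force: [-0.7, 0.6, -0.8]
grip_width: -0.0
gripper_force: 0.0
```

{"api": "play_rows", "payload": {"series": [[0,0,0,0,0,0,-0.12],[0,0,0,0,0,0,-0.24],[0,0,0,0,0,0,-0.36],[0,0,0,0,0,0,-0.48],[0,0,0,0,0,0,-0.6]]}}

```text
time_s: 7.07
eef_pos: [513.0, 38.7, 156.5]
tcp_rot: [-0.967, -2.988, 0.0]
force: [0.8, 0.7, -0.1]
grip_width: 0.004
gripper_force: 0.0
```

{"api": "play_rows", "payload": {"series": [[0,0,0,0,0,0,-0.12],[0,0,0,0,0,0,-0.24],[0,0,0,0,0,0,-0.36],[0,0,0,0,0,0,-0.48],[0,0,0,0,0,0,-0.6]]}}

```text
time_s: 7.48
eef_pos: [513.0, 38.7, 156.5]
tcp_rot: [-0.041, -3.14, -0.001]
force: [-0.7, -0.3, 0.1]
grip_width: -0.001
gripper_force: 0.0
```

{"api": "play_rows", "payload": {"series": [[0,0,0,0,0,0,-0.12],[0,0,0,0,0,0,-0.14],[0,0,0,0,0,0,-0.14],[0,0,0,0,0,0,-0.14],[0,0,0,0,0,0,-0.14]]}}

```text
time_s: 7.9
eef_pos: [513.4, 38.8, 157.1]
tcp_rot: [0.165, -3.137, 0.0]
force: [-0.4, -0.1, 0.2]
grip_width: -0.001
gripper_force: 0.0
```

```bash
python3 look.py pics/c4.png; python3 - <<'E'
from h import *
S=load("scene")
a=atz(S,307.75,206.25,104);b=atz(S,303.5,225,104);d=b-a;print(a,b,np.degrees(np.arctan2(d[1],d[0])))
E
```

```text
8.0 [ 0.78  0.68 -1.2   1.95  0.74  1.04  0.92] [513.6  38.8 157.3] [-1.660e-01  3.137e+00 -1.000e-03] [-0.48297784  0.89042661 -0.07050357]
[516.28892118  64.42189516 104.        ] [562.06522008  86.4153168  104.        ] 25.662159401492467
```

View pics/c4.png

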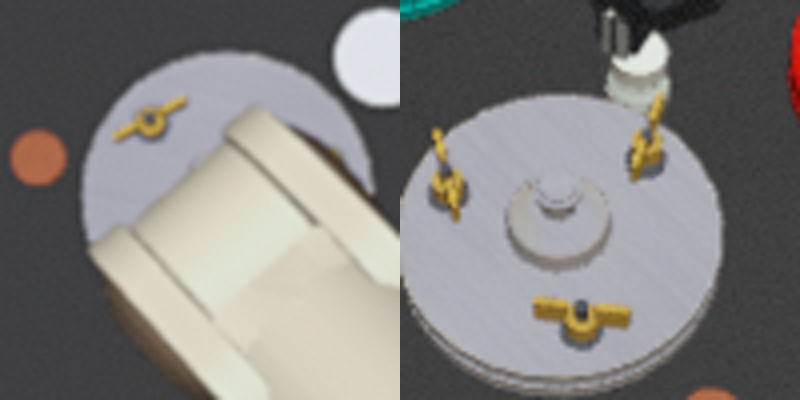

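The wing line is now about 20°, so the fingertip is thinner than I assumed. I'll use a 13 mm standoff for stroke 2.

{"api": "play_rows", "payload": {"series": [[0,0,0,15,0,0,0],[0,0,0,30,0,0,0],[0,0,0,42,0,0,0],[0,0,0,42,0,0,0],[0,0,2,42,0,0,0]]}}

```text
time_s: 8.42
eef_pos: [512.4, 40.5, 114.0]
tcp_rot: [0.168, -3.134, -0.0]
force: [0.6, -1.0, -0.1]
grip_width: -0.001
gripper_force: 0.0
```

{"api": "play_rows", "payload": {"series": [[0,0,3,0,0,0,0],[0,0,6,0,0,0,0],[0,0,9,0,0,0,0],[0,0,12,0,0,0,0],[0,0,14,0,0,0,0]]}}

```text
time_s: 8.83
eef_pos: [511.8, 54.6, 115.5]
tcp_rot: [0.168, -3.137, 0.002]
force: [-1.1, -2.5, 1.3]
grip_width: 0.0
gripper_force: 1.3
```

{"api": "play_rows", "payload": {"series": [[0,1.4,2.5,0,0,0,0.12],[0,2.5,5.1,0,0,0,0.24],[0,3.3,7.9,0,0,0,0.36],[0,3.7,10.7,0,0,0,0.48],[0,3.9,13.6,0,0,0,0.6]]}}

```text
time_s: 9.25
eef_pos: [506.4, 67.4, 115.4]
tcp_rot: [0.776, 3.044, -0.001]
force: [-0.2, -1.9, -1.5]
grip_width: 0.003
gripper_force: 0.9
```

{"api": "play_rows", "payload": {"series": [[0,1.4,2.5,0,0,0,0.12],[0,2.5,5.1,0,0,0,0.24],[0,3.3,7.9,0,0,0,0.36],[0,3.7,10.7,0,0,0,0.48],[0,3.9,13.6,0,0,0,0.6]]}}

```text
time_s: 9.67
eef_pos: [509.3, 81.8, 115.5]
tcp_rot: [1.64, 2.679, -0.0]
force: [-1.2, -2.2, 1.1]
grip_width: 0.003
gripper_force: 0.8
```

{"api": "play_rows", "payload": {"series": [[0,1.4,2.5,0,0,0,0.12],[0,2.5,5.1,0,0,0,0.24],[0,3.3,7.9,0,0,0,0.36],[0,3.7,10.7,0,0,0,0.48],[0,3.9,13.6,0,0,0,0.6]]}}

```text
time_s: 10.08
eef_pos: [519.4, 91.8, 115.4]
tcp_rot: [-2.358, -2.075, 0.0]
force: [-2.3, -0.6, -0.3]
grip_width: 0.003
gripper_force: 0.6
```

{"api": "play_rows", "payload": {"series": [[0,0,-5,0,0,0,0],[0,0,-10,0,0,0,0],[0,0,-16,0,0,0,0],[0,0,-16,-15,0,0,0],[0,0,-16,-40,0,0,0]]}}

```text
time_s: 10.5
eef_pos: [500.7, 93.0, 153.5]
tcp_rot: [-2.346, -2.084, 0.007]
force: [-0.1, 0.1, 1.4]
grip_width: 0.006
gripper_force: 0.0
```

```bash
python3 look.py pics/c5.png
```

```text
10.6 [ 0.4   0.46 -0.79  1.97  0.42  0.88 -0.72] [505.3  94.4 158.2] [2.347 2.084 0.007] [0.34941802 0.02597952 0.01222449]
```

View pics/c5.png

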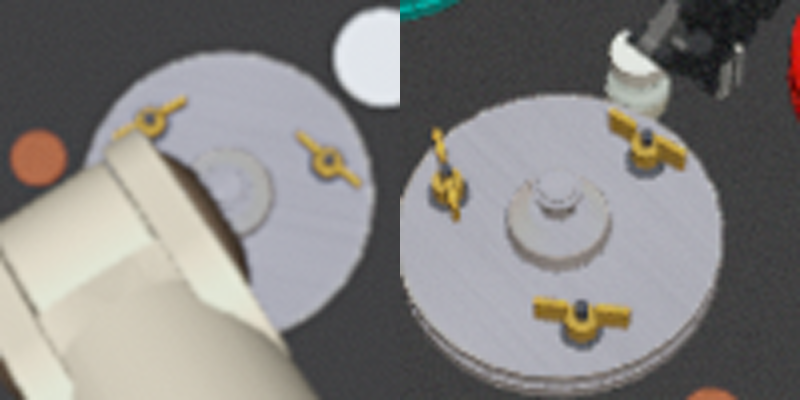

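Nut C has turned again and sunk; its wing in the scene crop now runs from (612,118) to (683,160). The fingers are off it. Stroke 3 goes from here.

{"api": "play_rows", "payload": {"series": [[0,0,0,15,0,0,0],[0,0,0,30,0,0,0],[0,0,0,41,0,0,0],[0,0,0,41,0,0,0],[0,0,3,41,0,0,0]]}}

```text
time_s: 11.02
eef_pos: [505.4, 93.0, 113.5]
tcp_rot: [-2.35, -2.083, 0.003]
force: [0.1, -0.7, 0.3]
grip_width: -0.002
gripper_force: 0.0
```

{"api": "play_rows", "payload": {"series": [[0,0,3,0,0,0,0],[0,0,6,0,0,0,0],[0,0,9,0,0,0,0],[0,0,12,0,0,0,0],[0,0,13,0,0,0,0]]}}

```text
time_s: 11.43
eef_pos: [520.5, 91.6, 114.8]
tcp_rot: [2.353, 2.082, 0.001]
force: [-1.9, 0.1, 3.4]
grip_width: 0.001
gripper_force: 1.6
```

{"api": "play_rows", "payload": {"series": [[0,1.4,2.5,0,0,0,0.12],[0,2.5,5.1,0,0,0,0.24],[0,3.3,7.9,0,0,0,0.36],[0,3.7,10.7,0,0,0,0.48],[0,3.9,13.6,0,0,0,0.6]]}}

```text
time_s: 11.85
eef_pos: [533.8, 93.9, 114.5]
tcp_rot: [-2.866, -1.286, -0.0]
force: [-1.2, 0.2, 0.2]
grip_width: 0.0
gripper_force: 0.9
```

{"api": "play_rows", "payload": {"series": [[0,1.4,2.5,0,0,0,0.12],[0,2.5,5.1,0,0,0,0.24],[0,2.5,5.1,0,0,0,0.24],[0,2.5,5.1,0,0,0,0.24],[0,2.5,5.1,0,0,0,0.24]]}}

```text
time_s: 12.27
eef_pos: [539.3, 92.2, 114.4]
tcp_rot: [2.995, 0.947, 0.0]
force: [1.0, 0.9, -0.0]
grip_width: 0.0
gripper_force: 0.2
```

{"api": "play_rows", "payload": {"series": [[0,0.7,1.2,0,0,0,0.06],[0,1.4,2.5,0,0,0,0.12],[0,2.0,3.8,0,0,0,0.18],[0,2.5,5.1,0,0,0,0.24],[0,2.9,6.5,0,0,0,0.3]]}}

```text
time_s: 12.68
eef_pos: [545.3, 89.0, 114.3]
tcp_rot: [-3.103, -0.483, -0.0]
force: [0.3, 1.5, -1.4]
grip_width: 0.0
gripper_force: 0.8
```

{"api": "play_rows", "payload": {"series": [[0,0.7,1.2,0,0,0,0.06],[0,1.4,2.5,0,0,0,0.12],[0,2.0,3.8,0,0,0,0.18],[0,2.5,5.1,0,0,0,0.24],[0,2.9,6.5,0,0,0,0.3]]}}

```text
time_s: 13.1
eef_pos: [550.3, 83.7, 114.3]
tcp_rot: [-3.141, -0.014, -0.001]
force: [0.7, 2.0, -1.5]
grip_width: 0.002
gripper_force: 0.8
```

```bash
python3 look.py pics/c6.png
```

```text
13.2 [ 0.1   0.51 -0.38  1.9   0.26  0.79 -1.98] [550.3  83.3 114.3] [-3.141e+00 -1.700e-02 -1.000e-03] [ 0.58290278  0.27832247 -0.86228018]
```

View pics/c6.png

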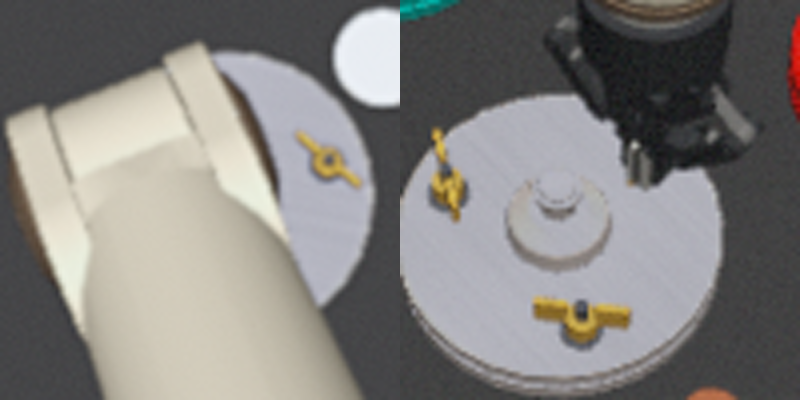

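There's no stop yet; the wing is near 5° and hidden behind the fingers at about (640,170). I'll back off and rewind for stroke 4.

{"api": "play_rows", "payload": {"series": [[0,0,-5,0,0,0,0],[0,0,-10,0,0,0,0],[0,0,-16,0,0,0,0],[0,0,-16,-20,0,0,0],[0,0,-16,-42,0,0,0]]}}

```text
time_s: 13.62
eef_pos: [548.2, 100.1, 155.3]
tcp_rot: [3.141, 0.019, -0.006]
force: [1.0, -0.8, -0.0]
grip_width: 0.001
gripper_force: 0.0
```

{"api": "play_rows", "payload": {"series": [[0,0,0,0,0,0,-0.12],[0,-10,15,0,0,0,-0.24],[0,-20,30,0,0,0,-0.36],[0,-30,45,0,0,0,-0.48],[0,-40,58.7,0,0,0,-0.6]]}}

```text
time_s: 14.03
eef_pos: [510.0, 39.9, 156.4]
tcp_rot: [2.993, 0.954, 0.0]
force: [0.0, 0.5, -0.2]
grip_width: 0.001
gripper_force: 0.0
```

{"api": "play_rows", "payload": {"series": [[0,0,0,0,0,0,-0.12],[0,0,0,0,0,0,-0.24],[0,0,0,0,0,0,-0.36],[0,0,0,0,0,0,-0.48],[0,0,0,0,0,0,-0.6]]}}

```text
time_s: 14.45
eef_pos: [510.5, 40.5, 156.5]
tcp_rot: [2.578, 1.795, 0.0]
force: [0.5, 0.1, 0.6]
grip_width: -0.002
gripper_force: 0.0
```

{"api": "play_rows", "payload": {"series": [[0,0,0,0,0,0,-0.12],[0,0,0,0,0,0,-0.24],[0,0,0,0,0,0,-0.36],[0,0,0,0,0,0,-0.48],[0,0,0,0,0,0,-0.6]]}}

```text
time_s: 14.87
eef_pos: [510.5, 40.6, 156.5]
tcp_rot: [1.932, 2.477, 0.0]
force: [-0.1, -0.1, 0.1]
grip_width: -0.007
gripper_force: 0.0
```

{"api": "play_rows", "payload": {"series": [[0,0,0,0,0,0,-0.12],[0,0,0,0,0,0,-0.24],[0,0,0,0,0,0,-0.36],[0,0,0,0,0,0,-0.48],[0,0,0,0,0,0,-0.6]]}}

```text
time_s: 15.28
eef_pos: [510.5, 40.5, 156.5]
tcp_rot: [1.114, 2.937, -0.0]
force: [-0.2, -0.6, -0.9]
grip_width: -0.0
gripper_force: 0.0
```

{"api": "play_rows", "payload": {"series": [[0,0,0,0,0,0,-0.12],[0,0,0,0,0,0,-0.24],[0,0,0,0,0,0,-0.36],[0,0,0,0,0,0,-0.48],[0,0,0,0,0,0,-0.6]]}}

```text
time_s: 15.7
eef_pos: [510.6, 40.4, 156.5]
tcp_rot: [0.197, 3.135, -0.0]
force: [-1.2, 0.4, 0.1]
grip_width: 0.002
gripper_force: 0.0
```

{"api": "play_rows", "payload": {"series": [[0,0,0,0,0,0,-0.12],[0,0,0,0,0,0,-0.14],[0,0,0,0,0,0,-0.14],[0,0,0,0,0,0,-0.14],[0,0,0,0,0,0,-0.14]]}}

```text
time_s: 16.12
eef_pos: [510.5, 40.2, 156.4]
tcp_rot: [-0.008, 3.141, -0.0]
force: [-0.1, -0.2, -0.1]
grip_width: -0.0
gripper_force: 0.0
```

```bash
python3 look.py pics/c7.png
```

```text
16.2167 [ 0.73  0.61 -1.11  1.96  0.66  0.99  0.88] [510.5  40.1 156.4] [-9.000e-03  3.141e+00 -1.000e-03] [ 0.29857536 -0.71844801 -0.01931473]
```

View pics/c7.png

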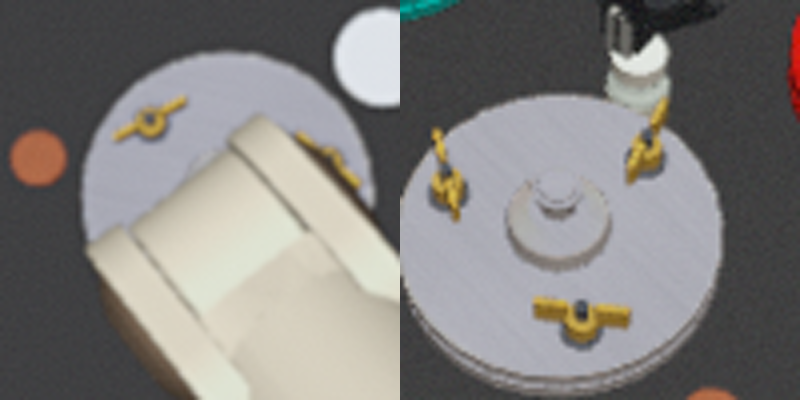

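The wing line is now about 10°, with tips at (663,105) and (632,178). Stroke 4 is the final one, so I'll watch the force.

{"api": "play_rows", "payload": {"series": [[0,0,0,15,0,0,0],[0,0,0,30,0,0,0],[0,0,0,44,0,0,0],[0,0,0,44,0,0,0],[0,0,3,44,0,0,0]]}}

```text
time_s: 16.63
eef_pos: [509.6, 42.6, 111.2]
tcp_rot: [0.01, -3.139, 0.0]
force: [0.2, 1.1, 1.4]
grip_width: -0.003
gripper_force: 0.0
```

{"api": "play_rows", "payload": {"series": [[0,0,3,0,0,0,0],[0,0,6,0,0,0,0],[0,0,9,0,0,0,0],[0,0,12,0,0,0,0],[0,0,13,0,0,0,0]]}}

```text
time_s: 17.05
eef_pos: [510.8, 56.4, 113.0]
tcp_rot: [-0.012, 3.14, -0.001]
force: [-0.4, -1.1, 3.3]
grip_width: 0.001
gripper_force: 1.8
```

{"api": "play_rows", "payload": {"series": [[0,0.7,1.2,0,0,0,0.06],[0,1.4,2.5,0,0,0,0.12],[0,2.0,3.8,0,0,0,0.18],[0,2.5,5.1,0,0,0,0.24],[0,2.9,6.5,0,0,0,0.3]]}}

```text
time_s: 17.47
eef_pos: [507.9, 62.3, 112.8]
tcp_rot: [0.463, 3.106, -0.001]
force: [0.1, -0.7, 1.5]
grip_width: -0.002
gripper_force: 1.1
```

{"api": "play_rows", "payload": {"series": [[0,0.7,1.2,0,0,0,0.06],[0,1.4,2.5,0,0,0,0.12],[0,2.0,3.8,0,0,0,0.18],[0,2.5,5.1,0,0,0,0.24],[0,2.9,6.5,0,0,0,0.3]]}}

```text
time_s: 17.88
eef_pos: [506.7, 69.4, 112.6]
tcp_rot: [0.922, 3.003, -0.0]
force: [0.1, -1.3, 0.4]
grip_width: 0.002
gripper_force: 0.9
```

{"api": "play_rows", "payload": {"series": [[0,0.7,1.2,0,0,0,0.06],[0,1.4,2.5,0,0,0,0.12],[0,2.0,3.8,0,0,0,0.18],[0,2.5,5.1,0,0,0,0.24],[0,2.9,6.5,0,0,0,0.3]]}}

```text
time_s: 18.3
eef_pos: [505.7, 72.7, 112.0]
tcp_rot: [-1.363, -2.829, 0.013]
force: [-7.7, -11.4, 10.0]
grip_width: -0.001
gripper_force: 10.3
```

Firm stop. I'll press slightly more to confirm it.

{"api": "play_rows", "payload": {"series": [[0,0,0.5,0,0,0,0],[0,0,1,0,0,0,0],[0,0,1.5,0,0,0,0],[0,0,1.5,0,0,0,0],[0,0,1.5,0,0,0,0]]}}

```text
time_s: 18.72
eef_pos: [505.9, 72.8, 111.9]
tcp_rot: [-1.359, -2.83, 0.017]
force: [-8.7, -10.7, 12.3]
grip_width: 0.003
gripper_force: 11.1
```

{"api": "play_rows", "payload": {"series": [[0,0,-6,0,0,0,0],[0,0,-12,0,0,0,0],[0,0,-20,0,0,0,0],[0,0,-20,-20,0,0,0],[0,0,-20,-50,0,0,0]]}}

```text
time_s: 19.13
eef_pos: [490.3, 64.5, 160.5]
tcp_rot: [-1.353, -2.829, 0.003]
force: [0.0, -0.9, -0.4]
grip_width: -0.004
gripper_force: 0.0
```

{"api": "play_rows", "payload": {"series": [[0,0,-40,-10,0,0,0],[0,0,-80,-20,0,0,0],[0,0,-120,-30,0,0,0],[0,0,-140,-40,0,0,0],[0,0,-140,-40,0,0,0]]}}

```text
time_s: 19.55
eef_pos: [380.5, -26.4, 202.3]
tcp_rot: [-1.364, -2.83, 0.009]
force: [0.1, 0.4, -0.5]
grip_width: -0.001
gripper_force: 0.0
```

```bash
python3 look.py pics/c8.png
```

```text
19.65 [ 1.03  0.15 -1.1   2.2   0.18  0.87  0.5 ] [384.1 -24.  202.6] [ 1.359e+00  2.830e+00 -2.000e-03] [-0.03148456  0.20510488 -0.18084398]
```

View pics/c8.png

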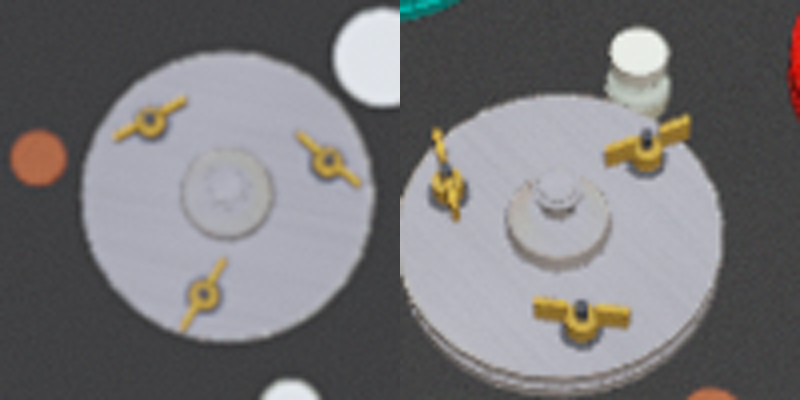

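The top view shows nut C's wing line at about 148°, from (182,330) to (226,260). That is about 5.9 rad turned in all, which fits the starting height, and nut C now sits level with the others. The tight nuts, jar, dish and stopper are unmoved and the arm is clear.

```bash
python3 -c "
from rig import *
print(job_done())"
```

```text
the job is handed in; nothing more can be done
None
```

I tightened the loose wing nut clockwise to its firm stop in four separate pushing strokes, came right off it between strokes and never gripped it, and handed the job in at about 20 s with the arm clear; in the last picture, which shows the holder and the things close to it, nothing else had moved.

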